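# Fit the keyed crank to the rotary bender and wind it back to zero

## Task

Put the loose crank back on the bender's upright spindle: its bore only goes over the key one way round, so feel for the key, never force it, and slide the hub fully home on the collar. Then wind the crank back until its arm points at the zero mark on the dial, and let go, ready for the next bend. Leave the doming block, the mallet and the stake anvil where they are.

Things in the scene. Friction and masses are not known exactly. Their poses are not given: they have to be found in the camera images.
- bender: Hand rotary bender for rod, bolted down: grey base 180 x 240 mm, 26 mm high, dial 184 mm across with its top at 72 mm. Origin at bench level on the spindle axis, z up. Zero mark on its -y side, follower slide (92 mm high) on its -x side. The spindle's round former (90 mm across, top at 96 mm) bears one clamp block on its rim, 22 mm wide, top at 102 mm.
- seat (a point): Centre of the top of the spindle's collar (44 mm across), where the crank's hub must sit: on the axis, 110 mm above the bench. The spindle turns against a steady drag of 0.4 N m and stays where left. Its angle is not reported: the last bend left the key 40 to 120 degrees anticlockwise (from above) of the zero mark.
- shaft_tip (a point): Top of the shaft, 38 mm above the seat. Shaft 24 mm diameter, the last 6 mm tapering to 16. A key 8 mm wide, 5 mm proud, runs from the seat up 26 mm, on the clamp block's side; the 12 mm above it is plain, so a crank held the wrong way round rests on the key's top, 26 mm above home: look for the key, or press lightly and turn until it drops.
- zero_mark (a point): The dial's zero mark (the broad black bar, continued by a white line on the rim block), 85 mm out from the spindle axis towards the bender's -y, 72 mm above the bench.
- crank: Loose steel crank, 0.6 to 0.9 kg, lying grip up. Origin: bore centre at the hub's underside; x along the arm to the grip, z up. Hub 44 mm high, 42 mm across two flats (y = +-21 mm), 44 along x. Through bore 27 mm, one keyway 10.6 mm wide on the arm's side (+x). Arm 24 x 10 mm, flush with the underside, to x = 124; balance weight 42 mm across, 26 high at x = -52. Wooden grip 30 mm thick at x = 110, up to 86 mm.
- crank_arm (a point): Point on the centre line of the arm's underside, 85 mm along the crank's x from the bore centre: it stands over the zero mark when the arm points at zero. The keyway has 1.3 mm play each side of the key, so a fitted crank can swing about 5 degrees either way on the spindle. The crank balances at its bore.
- doming_block: Bystander: steel doming block 60 x 130 x 32 mm with round hollows; origin under its centre.
- mallet: Bystander: wooden mallet lying down, head 85 mm long and 48 mm in diameter along its x, handle to 220 mm along its y; origin on the bench under the head's centre.
- stake_anvil: Bystander: small stake anvil, 96 mm high, 240 mm long along its y; origin under its foot.
Not all that is in view belongs to the job. What is shaped like the crank but purple or yellow is not meant.

How it is judged:
By the outcome, as a careful person would: the job done as asked, in the order asked, and still so for the second after the job is handed in, with the robot touching nothing.
It also fails if it takes over 72 s, if anything falls off the work surface, if the arm or the gripper's body presses on something with over 40 N, if the wrist force passes 120 N, or if a joint passes its speed limit or range.

## Robot

A 6-joint arm with a two-finger parallel gripper is mounted at the origin on the work surface. World frame = base frame: x ahead of the robot, y to its left, z up, the work surface at z = 0. Lengths are in m, angles in degrees, forces in N, time in s.
With the tool pointing down it reaches from about 0.375 to 0.9 m from the base axis. Payload 3.1 kg.
Tool frame: the origin (TCP) lies midway between the tips of the shut fingers; the grasp point (between the pads) lies 19 mm behind it; x points along the fingers, z is the direction in which the jaws open and shut, and the axes are right-handed (so a half turn about x gives the same grasp; the last joint's range is limited). The gripper opens to 87 mm and grips with 3 to 60 N. Pads are 19 mm wide; open, the fingers measure 117 mm over their backs; the gripper's body (75 mm by 190 mm) begins 51 mm behind the grasp point.
Start: joints at [-84.082, 30.224, 82.088, -0, 67.689, -10.227], TCP at [0.174, -0.6, 0.223] pointing down, gripper open.
Joint ranges: [-176.69, 176.69], [-43.24, 126.21], [12.49, 139.97], [-82, 262], [0, 151.66], [-163.58, 163.58]. Speed limits (degrees/s): [159.86, 159.86, 180, 180, 180, 180].

## Interface

Orientations are given as a 3x3 rotation matrix whose columns are the frame's x, y, z axes.
In Python, from rig import * gives the robot as it stands.
- The arm moves only by the tool play_rows, never from a script. Its argument "rows" is a list that holds one entry, the list of rows, each a list of 7 numbers: the shift along the tool's x, y, z in m, then the turn, a rotation vector about the tool's x, y, z in degrees, then the finger opening in m, from 0 to 0.087. A call has 1 to 12 rows; each row is the pose to reach, as a shift and turn from the pose commanded when the call began, along the tool's axes at that moment; what a row does not reach only later rows make up. A row lasts 1/10 s, in which the tool goes at most 50 mm and 8.59 degrees, less where a joint would pass 70% of its speed; a pose out of reach is approached as far as the arm can. A call with a gripper value outside its range is refused whole. The fingers move at their own pace and stop on an object; the grip force is fixed at half the most. Time passes only in rows, so rows that repeat a pose let the fingers close. It gives the time, the measured TCP pose, the force and the opening at its end, in the units of the state.
- read_state(): the state, without advancing time (a new reading comes with each control period).
- capture(name): name is "scene" or "top" or "wrist"; returns a dict with "pixels" (400x640x3 uint8, red, green, blue), "intrinsics" (3x3 intrinsics, pixels), "k1" (the pictures are not rectified: a ray, as slopes to the right and down, at radius r is drawn at 1 + k1 r^2 times it, then the intrinsics apply), "rvec" (rotation vector, rad) and "tvec" (3), from world to camera coordinates, as OpenCV has them. Camera axes: x right, y down, z forward; pixel columns grow to the right and rows downward; lengths in m; the calibration is good to about 2 mm. A picture is of the moment at which its call begins. There is no depth.
- hand_in(): hands the job in, once; it reports no verdict.
Trained networks look in the newest picture that a camera, given by its name, has taken for a name from the list of things; names that differ only in an ending like _2 or _b are one class to them, and where a whole thing is asked for, a point or a joint stands for the part that bears it (a point fixed in the world has none). Each returns a list of dicts, best first, with "p" (0 to 1); they miss things now and then, are a little off and sometimes report something else, mostly with a low value. They report only what shows in the picture. A call takes as long as a camera call. They do not tell look-alikes from the thing itself.
- trace(camera, target): "mask" (400x640 bool, what is visible of it) and "at" ([column, row] in pixels, amid what is visible of it).
The state is a dict: "time_s": time; "joint_positions": joint angles; "qvel": joint speeds; "tau": joint torques, N m; "position": TCP position; "tcp_rot": TCP orientation; "force": force on the tool from outside, world axes, zero at the start; "moment": the same for the moment, N m; "opening": opening from 0.0 (shut) to 1.0 (fully open).
Only numpy, scipy, OpenCV 4.12 (cv2) and the standard library are available. Lean on these libraries where they do the work, as an engineer would, in place of code of your own. Each camera call takes 0.05 s, during which the arm holds its last target.

## Working session

There is one attempt and no reset: what is moved stays moved. The work goes in short steps, Python scripts to look and compute and a tool call to move; the robot and the scene stay as the last step left them, time stands still between calls to the robot, and variables do not carry over. Pictures are saved under pics/ and viewed, and the job is handed in when it is done.

Besides the shell and the picture viewer there is one more tool, called after ">>>" by a JSON object that holds its "fn" and its "kwargs". play_rows: Moves the arm, as the interface text tells. Its arguments: {"type":"object","properties":{"rows":{"type":"array"}},"required":["rows"]}

```bash
mkdir -p pics; ls
cat > h.py <<'E'
from rig import *
import numpy as np, cv2
def snap(n,f):
    c=capture(n); cv2.imwrite('pics/'+f,c['pixels'][:,:,::-1]); return c
def ray(c,uv):
    K=np.array(c['intrinsics']);k1=c['k1']
    d=np.array([(uv[0]-K[0,2])/K[0,0],(uv[1]-K[1,2])/K[1,1]]);x=d.copy()
    for _ in range(50): x=d/(1+k1*(x@x))
    R=cv2.Rodrigues(np.array(c['rvec'],float))[0];t=np.array(c['tvec'],float).ravel()
    o=-R.T@t; v=R.T@np.array([x[0],x[1],1]); return o,v/np.linalg.norm(v)
def atz(c,uv,z):
    o,v=ray(c,uv); return o+v*(z-o[2])/v[2]
def proj(c,P):
    K=np.array(c['intrinsics']);R=cv2.Rodrigues(np.array(c['rvec'],float))[0];t=np.array(c['tvec'],float).ravel()
    p=R@np.array(P,float)+t; x=p[:2]/p[2]; x=x*(1+c['k1']*(x@x)); return np.array([K[0,0]*x[0]+K[0,2],K[1,1]*x[1]+K[1,2]])
E
python3 - <<'E'
from h import *
for n in ['scene','top','wrist']:
    c=snap(n,n+'0.png'); print(n,ray(c,(320,200)))
    for t in ['bender','crank','doming_block','mallet','stake_anvil']:
        print(t,[(round(d['p'],2),np.round(d['at']),d['mask'].sum()) for d in trace(n,t)])
s=read_state();print(s['time_s'],s['position'],s['force'])
E
```

```text
pics
scene (array([ 0.95571089, -0.42226625,  1.08200181]), array([-0.4155123 ,  0.33606964, -0.84522584]))
bender [(0.79, array([341., 239.]), np.int64(7576))]
crank [(0.97, array([221., 289.]), np.int64(1049)), (0.89, array([171., 222.]), np.int64(1268)), (0.89, array([324., 146.]), np.int64(876))]
doming_block [(0.78, array([409., 146.]), np.int64(1076)), (0.44, array([342., 244.]), np.int64(7350))]
mallet [(0.56, array([272., 374.]), np.int64(1547))]
stake_anvil [(0.72, array([485., 192.]), np.int64(1458)), (0.57, array([275., 371.]), np.int64(1547))]
top (array([ 0.15924924, -0.017536  ,  1.73548108]), array([ 0.15736223,  0.01698495, -0.98739488]))
bender [(0.71, array([335., 159.]), np.int64(4113)), (0.64, array([230., 189.]), np.int64(751))]
crank [(0.88, array([281., 240.]), np.int64(552)), (0.72, array([424., 189.]), np.int64(545))]
doming_block [(0.66, array([231., 190.]), np.int64(698))]
mallet []
stake_anvil [(0.93, array([228., 118.]), np.int64(1080))]
wrist (array([ 0.23666598, -0.58184259,  0.38511711]), array([-0.24982498, -0.08348014, -0.96468572]))
bender []
crank [(0.92, array([94., 47.]), np.int64(6224))]
doming_block []
mallet []
stake_anvil []
0.9 [ 0.1738186  -0.60030333  0.2225543 ] [ 0.44251281  0.00655146 -0.18721892]
```

View pics/scene0.png

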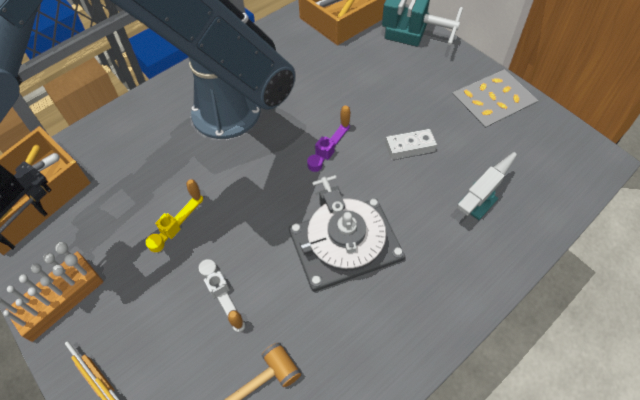

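View pics/top0.png

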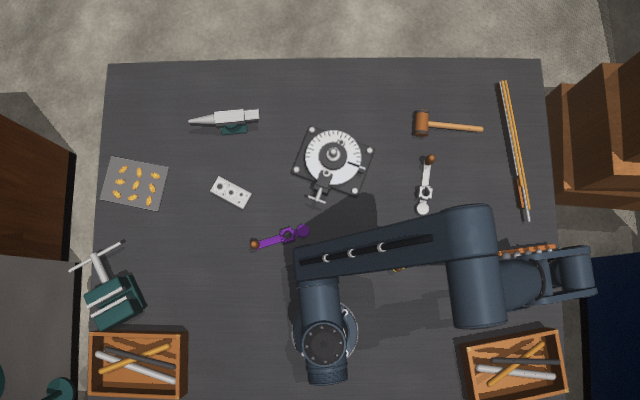

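View pics/wrist0.png

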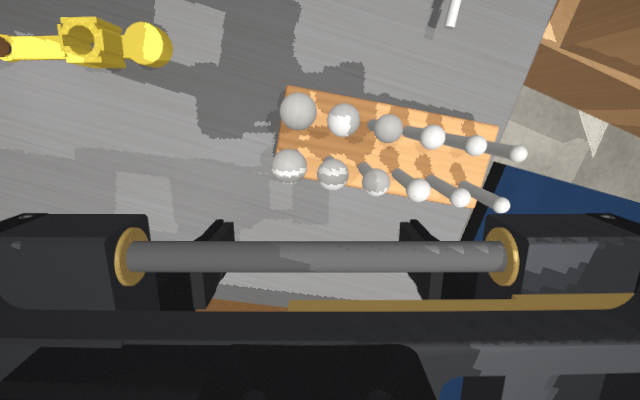

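The steel crank is at scene (217,285) / top (425,190), with the bender at scene (347,225) / top (334,153). The purple and yellow ones are decoys. I'll zoom in to measure.

Run:
```python
import cv2,numpy as np
s=cv2.imread('pics/scene0.png');t=cv2.imread('pics/top0.png')
cv2.imwrite('pics/a.png',cv2.resize(s[170:295,285:415],(780,750)[0:2] and (600,577),interpolation=cv2.INTER_CUBIC))
cv2.imwrite('pics/b.png',cv2.resize(s[250:340,185:260],(500,600),interpolation=cv2.INTER_CUBIC))
a=cv2.resize(t[115:215,285:385],(500,500),interpolation=cv2.INTER_CUBIC);b=cv2.resize(t[145:220,400:450],(300,450),interpolation=cv2.INTER_CUBIC)
o=np.zeros((500,800,3),np.uint8);o[:,:500]=a;o[:450,500:]=b;cv2.imwrite('pics/c.png',o)
```

```text
(no output)
```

View pics/a.png

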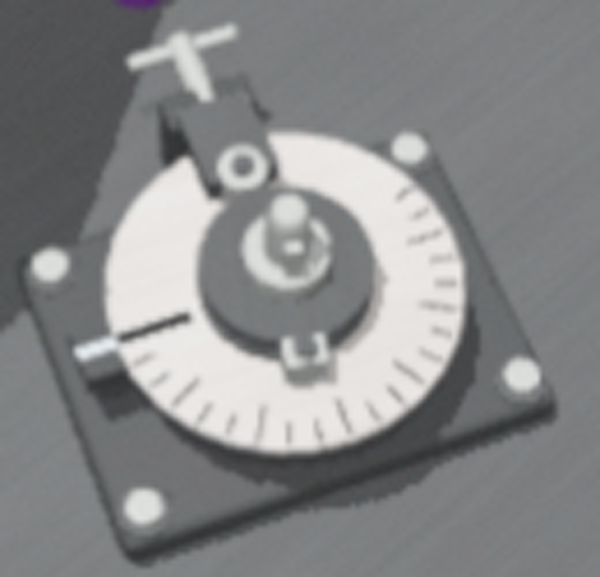

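View pics/b.png

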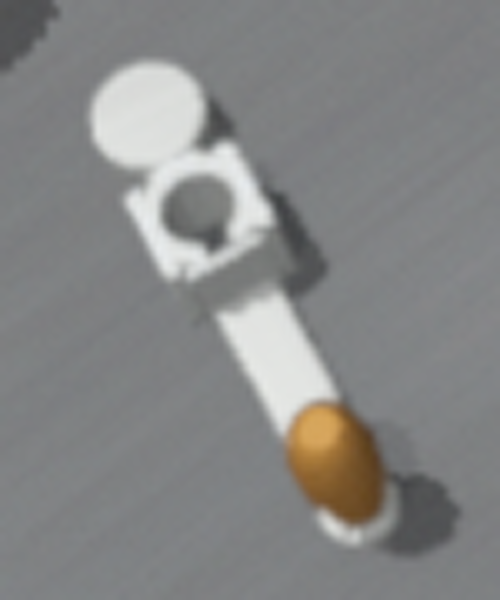

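View pics/c.png

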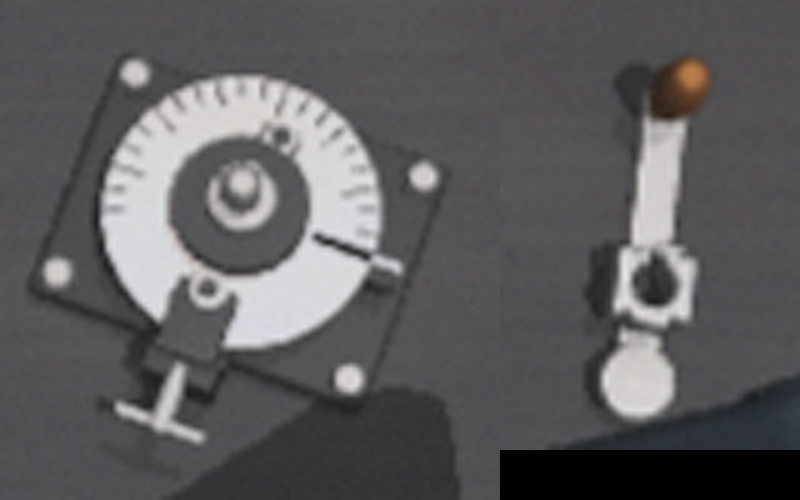

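Run:
```python
from h import *
S=capture('scene');T=capture('top')
A=lambda u,v:(285+u/4.615,170+v/4.615)
B=lambda u,v:(185+u/6.667,250+v/6.667)
C=lambda u,v:(285+u/5,115+v/5)
D=lambda u,v:(400+(u-500)/6,145+v/6)
def p(n,c,uv,z): P=atz(c,uv,z);print(n,P.round(4));return P
for nm,c,l in [('S',S,dict(tip=(A(290,205),.148),collar=(A(287,249),.11),blk=(A(303,346),.102),bar0=(A(190,317),.072),bar1=(A(118,340),.072),disc=(A(286,297),.072),bore=(B(198,208),.044),w=(B(148,113),.026),grip=(B(318,425),.086))),
 ('T',T,dict(tip=(C(240,185),.148),collar=(C(242,199),.11),blk=(C(282,137),.102),bar0=(C(313,235),.072),bar1=(C(370,257),.072),disc=(C(240,212),.072),bore=(D(655,281),.044),w=(D(638,382),.026),grip=(D(688,76),.086)))]:
    r={k:p(nm+k,c,*v) for k,v in l.items()}
    a=lambda v:round(float(np.degrees(np.arctan2(v[1],v[0]))),1)
    print('block',a(r['blk']-r['tip']),'bar',a(r['bar1']-r['bar0']),a((r['bar0']+r['bar1'])/2-r['tip']),'crank',a(r['bore']-r['w']),a(r['grip']-r['bore']))
```

```text
Stip [ 0.5664 -0.0294  0.148 ]
Scollar [ 0.5682 -0.0316  0.11  ]
Sblk [ 0.6102 -0.0593  0.102 ]
Sbar0 [ 0.5496 -0.0798  0.072 ]
Sbar1 [ 0.5354 -0.1155  0.072 ]
Sdisc [ 0.5734 -0.0357  0.072 ]
Sbore [ 0.4518 -0.3363  0.044 ]
Sw [ 0.4009 -0.3276  0.026 ]
Sgrip [ 0.5596 -0.3533  0.086 ]
block -34.3 bar -111.6 -109.2 crank -9.6 -9.0
Ttip [ 0.5648 -0.0318  0.148 ]
Tcollar [ 0.5652 -0.0334  0.11  ]
Tblk [ 0.6085 -0.0599  0.102 ]
Tbar0 [ 0.5499 -0.0801  0.072 ]
Tbar1 [ 0.5348 -0.1173  0.072 ]
Tdisc [ 0.5659 -0.0323  0.072 ]
Tbore [ 0.4533 -0.339   0.044 ]
Tw [ 0.3997 -0.3306  0.026 ]
Tgrip [ 0.5593 -0.3542  0.086 ]
block -32.7 bar -112.1 -108.5 crank -8.9 -8.1
```

```bash
cat >> h.py <<'E'
def down(jyaw):
    # tool x down, z (jaw) along jyaw deg
    a=np.radians(jyaw); x=np.array([0,0,-1.]);z=np.array([np.cos(a),np.sin(a),0]);return np.column_stack([x,np.cross(z,x),z])
def move(P,jyaw,s=None):
    """shift (tool m) and rotvec (deg) from current measured pose to target TCP"""
    s=s or read_state();R=np.array(s['tcp_rot']);p=np.array(s['position'])
    M=R.T@down(jyaw)
    return (R.T@(np.array(P)-p)).round(4), np.degrees(cv2.Rodrigues(M)[0].ravel()).round(2)
def st():
    s=read_state();R=np.array(s['tcp_rot']);print('t',s['time_s'],'p',np.round(s['position'],4),'jaw',np.degrees(np.arctan2(R[1,2],R[0,2])).round(2),'tilt',np.degrees(np.arccos(-R[2,0])).round(2),'F',np.round(s['force'],1),'M',np.round(s['moment'],2),'op',round(s['opening'],3),'j',np.round(s['joint_positions'],1));return s
E
python3 - <<'E'
from h import *
s=st();print(np.round(s['tcp_rot'],4))
for y in (81.2,-98.8): print(move((.4525,-.3375,.2),y))
E
```

```text
t 1.0 p [ 0.1738 -0.6003  0.2226] jaw -73.86 tilt 0.0 F [ 0.3 -0.3  0.6] M [-0.05 -0.04 -0.02] op 1.0 j [-84.1  30.2  82.1   0.   67.7 -10.2]
[[ 0.      0.9606  0.278 ]
 [-0.      0.278  -0.9606]
 [-1.      0.      0.    ]]
(array([ 0.0226,  0.3408, -0.175 ]), array([-155.06,    0.  ,    0.  ]))
(array([ 0.0226,  0.3408, -0.175 ]), array([24.94,  0.  , -0.  ]))
```

>>> {"fn": "play_rows", "kwargs": {"rows": [[[0,0.04,-0.02,-8,0,0,0.087],[0,0.08,-0.04,-16,0,0,0.087],[0,0.12,-0.06,-24,0,0,0.087],[0,0.16,-0.08,-32,0,0,0.087],[0,0.2,-0.1,-40,0,0,0.087],[0,0.24,-0.12,-48,0,0,0.087],[0,0.28,-0.14,-56,0,0,0.087],[0,0.31,-0.155,-64,0,0,0.087],[0,0.33,-0.165,-72,0,0,0.087],[0,0.34,-0.175,-80,0,0,0.087],[0,0.341,-0.175,-88,0,0,0.087],[0,0.341,-0.175,-96,0,0,0.087]]]}}

```text
time_s: 2.2
position: [0.4533, -0.3367, 0.2227]
tcp_rot: [[0.0, -0.384, 0.923], [-0.0, 0.923, 0.384], [-1.0, -0.0, 0.0]]
force: [-0.6, -1.1, 0.3]
opening: 1.0
```

>>> {"fn": "play_rows", "kwargs": {"rows": [[[0,0,0,-8,0,0,0.087],[0,0,0,-16,0,0,0.087],[0,0,0,-24,0,0,0.087],[0,0,0,-32,0,0,0.087],[0,0,0,-40,0,0,0.087],[0,0,0,-48,0,0,0.087],[0,0,0,-56,0,0,0.087],[0,0,0,-59,0,0,0.087],[0,0,0,-59,0,0,0.087],[0,0,0,-59,0,0,0.087]]]}}

```text
time_s: 3.2
position: [0.4527, -0.3374, 0.2226]
tcp_rot: [[0.0, -0.988, 0.155], [-0.0, 0.155, 0.988], [-1.0, -0.0, 0.0]]
force: [-0.0, 1.7, 0.4]
opening: 1.001
```

Run:
```python
from h import *
st();c=snap('wrist','w1.png')
print([(d['p'],d['at']) for d in trace('wrist','crank')])
for n,P in [('bore',(.4525,-.3375,.044)),('w',(.4003,-.329,.026))]: print(n,proj(c,P))
for y in [81.2]: print(move((.4525,-.3375,.1),y))
```

```text
t 3.2 p [ 0.4527 -0.3374  0.2226] jaw 81.07 tilt 0.01 F [-0.   1.7  0.4] M [ 0.04 -0.13 -0.01] op 1.001 j [ -48.    25.6   90.9    0.    63.6 -129.1]
[(0.94, [313.9, 179.8]), (0.81, [236.4, 6.5])]
bore [315.74324148 175.09317952]
w [316.01763689 123.58612194]
(array([ 1.226e-01,  2.000e-04, -1.000e-04]), array([-0.1,  0. ,  0. ]))
```

View pics/w1.png

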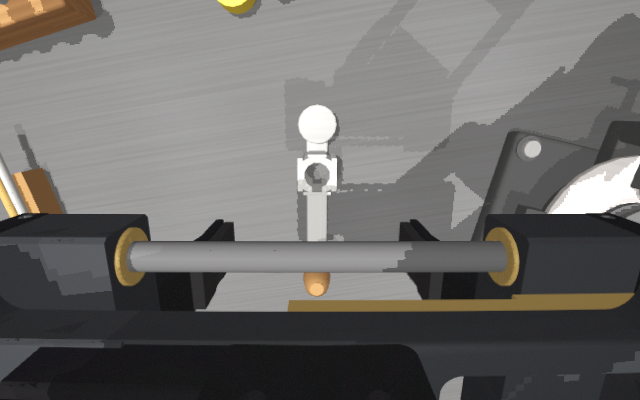

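The wrist view shows the steel crank with its bore at (317,174), against a predicted (316,175), and it's square to the jaws. I'll descend.

>>> {"fn": "play_rows", "kwargs": {"rows": [[[0.03,0,0,0,0,0,0.087],[0.07,0,0,0,0,0,0.087],[0.11,0,0,0,0,0,0.087],[0.15,0,0,0,0,0,0.087],[0.18,0,0,0,0,0,0.087],[0.2,0,0,0,0,0,0.087],[0.21,0,0,0,0,0,0.087],[0.212,0,0,0,0,0,0.087],[0.212,0,0,0,0,0,0.087]]]}}

```text
time_s: 4.2
position: [0.4531, -0.3378, 0.011]
tcp_rot: [[0.001, -0.988, 0.154], [-0.001, 0.154, 0.988], [-1.0, -0.001, -0.001]]
force: [-0.1, 0.4, 1.4]
opening: 0.998
```

>>> {"fn": "play_rows", "kwargs": {"rows": [[[0,0,0,0,0,0,0.05],[0,0,0,0,0,0,0.04],[0,0,0,0,0,0,0.03],[0,0,0,0,0,0,0.02],[0,0,0,0,0,0,0.02],[0,0,0,0,0,0,0.02],[0,0,0,0,0,0,0.02],[0,0,0,0,0,0,0.02]]]}}

```text
time_s: 5.0
position: [0.4527, -0.3372, 0.0106]
tcp_rot: [[-0.0, -0.988, 0.154], [0.0, 0.154, 0.988], [-1.0, 0.0, 0.0]]
force: [-0.3, 1.3, 0.9]
opening: 0.481
```

Run:
```python
from h import *
s=st();snap('wrist','w2.png');print(s['opening']*87)
```

```text
t 5.0 p [ 0.4527 -0.3372  0.0106] jaw 81.13 tilt 0.02 F [-0.3  1.3  0.9] M [ 0.2  -0.17 -0.05] op 0.481 j [ -48.    44.    98.9    0.    37.1 -129.2]
41.85702228448729
```

View pics/w2.png

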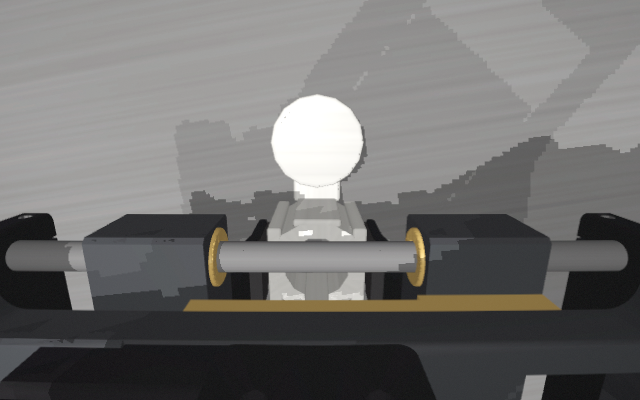

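Gripped at 41.9 mm. The weight sits at (317,140) and the hub is between the pads. Next I'll check the bore offset and lift.

Run:
```python
from h import *
c=capture('wrist');s=read_state();p=np.array(s['position']);R=np.array(s['tcp_rot'])
w=atz(c,(317,140.5),.026);print(R.T@(w-p))
```

```text
[-0.01540705  0.05316423  0.00063588]
```

>>> {"fn": "play_rows", "kwargs": {"rows": [[[-0.01,0,0,0,0,0,0.02],[-0.04,0,0,0,0,0,0.02],[-0.08,0,0,0,0,0,0.02],[-0.12,0,0,0,0,0,0.02],[-0.16,0,0,0,0,0,0.02],[-0.18,0,0,0,0,0,0.02],[-0.19,0,0,0,0,0,0.02],[-0.19,0,0,0,0,0,0.02]]]}}

```text
time_s: 5.9
position: [0.4525, -0.3372, 0.2011]
tcp_rot: [[0.0, -0.988, 0.154], [-0.001, 0.154, 0.988], [-1.0, -0.0, -0.001]]
force: [0.2, 0.4, -7.5]
opening: 0.477
```

Run:
```python
from h import *
s=st();c=snap('wrist','w3.png');c=snap('scene','s3.png')
print(move((.566,-.032,.2),56.5))
```

```text
t 5.9 p [ 0.4525 -0.3372  0.2011] jaw 81.15 tilt 0.04 F [ 0.2  0.4 -7.5] M [ 0.08 -0.18 -0.01] op 0.477 j [ -48.    27.1   92.3   -0.    60.6 -129.2]
(array([-0.0005, -0.0662,  0.3182]), array([24.65,  0.1 , -0.21]))
```

View pics/w3.png

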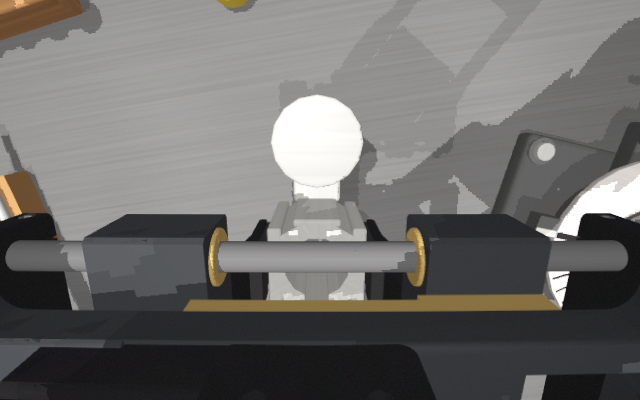

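View pics/s3.png

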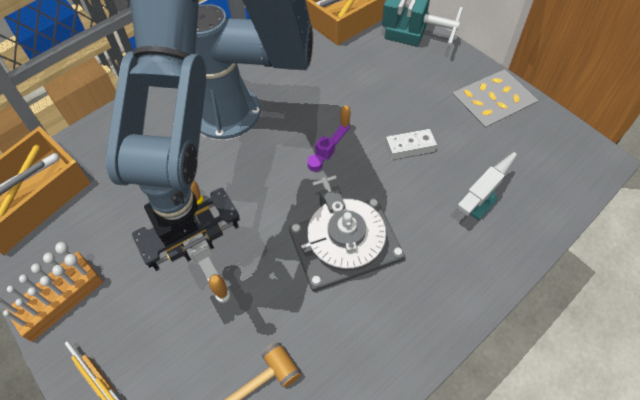

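>>> {"fn": "play_rows", "kwargs": {"rows": [[[0,-0.005,0.025,2,0,0,0.02],[0,-0.015,0.065,5,0,0,0.02],[0,-0.022,0.105,8,0,0,0.02],[0,-0.03,0.145,11,0,0,0.02],[0,-0.04,0.185,14,0,0,0.02],[0,-0.047,0.225,17,0,0,0.02],[0,-0.055,0.26,20,0,0,0.02],[0,-0.06,0.29,22.5,0,0,0.02],[0,-0.065,0.31,24,0,0,0.02],[0,-0.067,0.318,24.6,0,0,0.02],[0,-0.067,0.318,24.6,0,0,0.02],[0,-0.067,0.318,24.6,0,0,0.02]]]}}

```text
time_s: 7.2
position: [0.567, -0.0342, 0.1994]
tcp_rot: [[-0.003, -0.834, 0.551], [-0.0, 0.551, 0.834], [-1.0, 0.002, -0.002]]
force: [-0.4, -0.3, -7.1]
opening: 0.48
```

Run:
```python
from h import *
s=st();c=snap('wrist','w4.png')
c=capture('scene');cv2.imwrite('pics/s4.png',cv2.resize(c['pixels'][120:300,250:450,::-1],(800,720)[:2] and (660,594),interpolation=cv2.INTER_CUBIC))
print(move((.5668,-.0326,.2),56.5))
```

```text
t 7.2 p [ 0.567  -0.0342  0.1994] jaw 56.56 tilt 0.16 F [-0.4 -0.3 -7.1] M [ 0.07 -0.13 -0.07] op 0.48 j [-14.7  27.5  91.7  -0.1  60.9 -71.2]
(array([0.    , 0.0015, 0.0015]), array([-0.02, -0.06, -0.06]))
```

View pics/w4.png

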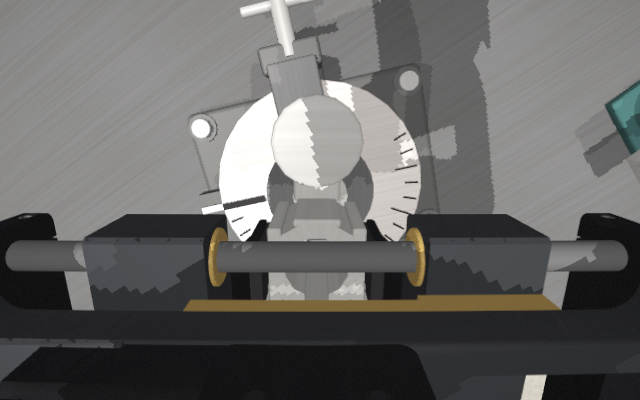

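View pics/s4.png

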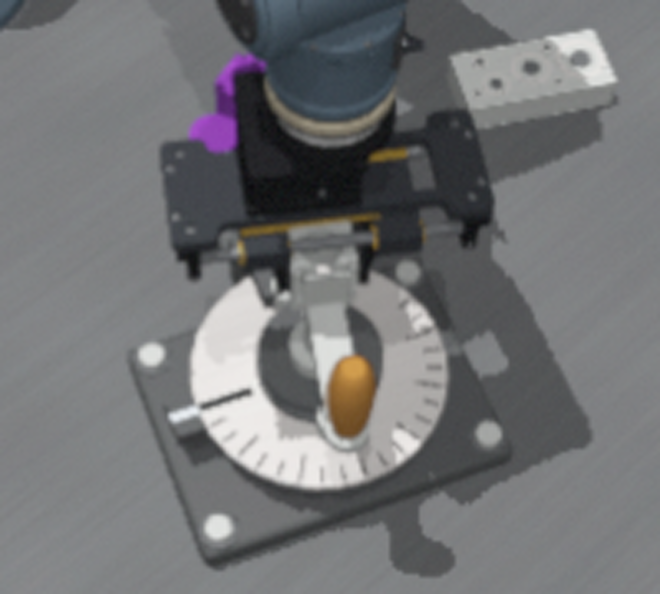

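The held crank is over the spindle, with the dial centred on column 320. I'll lower onto the shaft's plain tip slowly.

>>> {"fn": "play_rows", "kwargs": {"rows": [[[0.01,0.001,0.001,0,0,0,0.02],[0.025,0.0015,0.0015,0,0,0,0.02],[0.035,0.0015,0.0015,0,0,0,0.02],[0.04,0.0015,0.0015,0,0,0,0.02],[0.043,0.0015,0.0015,0,0,0,0.02],[0.046,0.0015,0.0015,0,0,0,0.02],[0.048,0.0015,0.0015,0,0,0,0.02],[0.048,0.0015,0.0015,0,0,0,0.02]]]}}

```text
time_s: 8.1
position: [0.5675, -0.0314, 0.1526]
tcp_rot: [[0.0, -0.834, 0.551], [-0.0, 0.551, 0.834], [-1.0, -0.0, 0.0]]
force: [-0.3, 0.4, -6.6]
opening: 0.479
```

Run:
```python
from h import *
s=st()
```

```text
t 8.1 p [ 0.5675 -0.0314  0.1526] jaw 56.55 tilt 0.01 F [-0.3  0.4 -6.6] M [ 0.01 -0.14 -0.01] op 0.479 j [-14.4  31.1  94.2  -0.   54.7 -71. ]
```

>>> {"fn": "play_rows", "kwargs": {"rows": [[[0.002,0,0,0,0,0,0.02],[0.004,0,0,0,0,0,0.02],[0.006,0,0,0,0,0,0.02],[0.007,0,0,0,0,0,0.02],[0.008,0,0,0,0,0,0.02],[0.008,0,0,0,0,0,0.02]]]}}

```text
time_s: 8.7
position: [0.5674, -0.0314, 0.1444]
tcp_rot: [[-0.0, -0.834, 0.551], [0.0, 0.551, 0.834], [-1.0, 0.0, -0.0]]
force: [-0.4, -1.0, -7.9]
opening: 0.482
```

Run:
```python
from h import *
s=st()
```

```text
t 8.7 p [ 0.5674 -0.0314  0.1444] jaw 56.55 tilt 0.02 F [-0.4 -1.  -7.9] M [ 0.11 -0.19  0.02] op 0.482 j [-14.4  31.8  94.6   0.   53.6 -71. ]
```

There's no contact and the underside is already at about 134 mm, just below the key top. I'll carry on gently.

>>> {"fn": "play_rows", "kwargs": {"rows": [[[0.002,0,0,0,0,0,0.02],[0.004,0,0,0,0,0,0.02],[0.005,0,0,0,0,0,0.02],[0.005,0,0,0,0,0,0.02]]]}}

```text
time_s: 9.1
position: [0.5673, -0.0314, 0.1393]
tcp_rot: [[-0.001, -0.834, 0.551], [0.0, 0.551, 0.834], [-1.0, 0.001, -0.0]]
force: [-1.4, 0.1, -7.6]
opening: 0.48
```

Run:
```python
from h import *
s=st()
```

```text
t 9.1 p [ 0.5673 -0.0314  0.1393] jaw 56.55 tilt 0.03 F [-1.4  0.1 -7.6] M [ 0.05 -0.16 -0.05] op 0.48 j [-14.4  32.2  94.8  -0.   53.  -71. ]
```

The key is engaged: 129 mm underside with no upward force. I'll keep going down to about 3 mm above the seat.

>>> {"fn": "play_rows", "kwargs": {"rows": [[[0.003,0,0,0,0,0,0.02],[0.006,0,0,0,0,0,0.02],[0.009,0,0,0,0,0,0.02],[0.012,0,0,0,0,0,0.02],[0.015,0,0,0,0,0,0.02],[0.015,0,0,0,0,0,0.02]]]}}

```text
time_s: 9.7
position: [0.5671, -0.0314, 0.124]
tcp_rot: [[-0.001, -0.834, 0.551], [0.0, 0.551, 0.834], [-1.0, 0.001, -0.0]]
force: [-0.2, -0.5, -8.2]
opening: 0.481
```

Run:
```python
from h import *
s=st()
```

```text
t 9.7 p [ 0.5671 -0.0314  0.124 ] jaw 56.54 tilt 0.06 F [-0.2 -0.5 -8.2] M [ 0.01 -0.16  0.02] op 0.481 j [-14.4  33.5  95.5  -0.   51.1 -71. ]
```

>>> {"fn": "play_rows", "kwargs": {"rows": [[[0.001,0,0,0,0,0,0.02],[0.002,0,0,0,0,0,0.02],[0.003,0,0,0,0,0,0.02],[0.0035,0,0,0,0,0,0.02],[0.0035,0,0,0,0,0,0.02]]]}}

```text
time_s: 10.2
position: [0.5674, -0.0314, 0.121]
tcp_rot: [[-0.0, -0.834, 0.551], [0.0, 0.551, 0.834], [-1.0, 0.0, -0.0]]
force: [0.2, 0.5, -8.0]
opening: 0.483
```

Run:
```python
from h import *
s=st()
```

```text
t 10.2 p [ 0.5674 -0.0314  0.121 ] jaw 56.55 tilt 0.01 F [ 0.2  0.5 -8. ] M [ 0.05 -0.15 -0.01] op 0.483 j [-14.4  33.8  95.6  -0.   50.7 -71. ]
```

>>> {"fn": "play_rows", "kwargs": {"rows": [[[0.0005,0,0,0,0,0,0.02],[0.001,0,0,0,0,0,0.02],[0.001,0,0,0,0,0,0.02],[0.001,0,0,0,0,0,0.02]]]}}

```text
time_s: 10.6
position: [0.5675, -0.0314, 0.1206]
tcp_rot: [[0.0, -0.834, 0.551], [-0.0, 0.551, 0.834], [-1.0, -0.0, 0.0]]
force: [-1.5, 0.3, -1.6]
opening: 0.48
```

Run:
```python
from h import *
s=st()
```

```text
t 10.6 p [ 0.5675 -0.0314  0.1206] jaw 56.55 tilt 0.03 F [-1.5  0.3 -1.6] M [0.09 0.08 0.01] op 0.48 j [-14.4  33.8  95.6  -0.   50.6 -71. ]
```

Seated: underside at 110 mm and the collar now carries the weight. Next I'll wind clockwise, about +77° around tool x, watching the forces.

>>> {"fn": "play_rows", "kwargs": {"rows": [[[0,0,0,2,0,0,0.02],[0,0,0,4,0,0,0.02],[0,0,0,7,0,0,0.02],[0,0,0,10,0,0,0.02],[0,0,0,13,0,0,0.02],[0,0,0,16,0,0,0.02],[0,0,0,19,0,0,0.02],[0,0,0,20,0,0,0.02]]]}}

```text
time_s: 11.4
position: [0.5691, -0.0306, 0.1206]
tcp_rot: [[0.004, -0.595, 0.803], [0.001, 0.803, 0.595], [-1.0, -0.002, 0.004]]
force: [1.8, 4.8, -2.9]
opening: 0.483
```

Run:
```python
from h import *
s=st();c=capture('scene');cv2.imwrite('pics/s5.png',cv2.resize(c['pixels'][120:300,250:450,::-1],(660,594),interpolation=cv2.INTER_CUBIC))
```

```text
t 11.4 p [ 0.5691 -0.0306  0.1206] jaw 36.55 tilt 0.22 F [ 1.8  4.8 -2.9] M [ 0.76 -0.52  0.39] op 0.483 j [-14.4  33.8  95.5   0.1  50.4 -51. ]
```

View pics/s5.png

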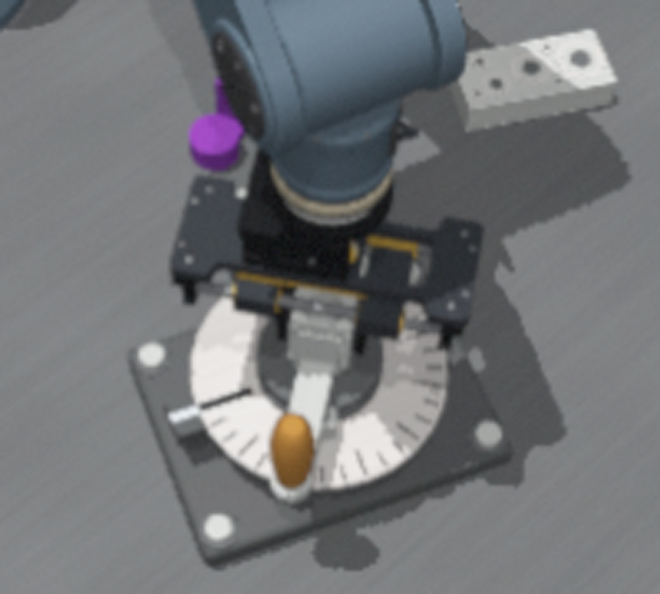

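The wrist moment of 0.39 N·m matches the drag, so the spindle is turning. I'll continue.

>>> {"fn": "play_rows", "kwargs": {"rows": [[[0,0,0,3,0,0,0.02],[0,0,0,6,0,0,0.02],[0,0,0,10,0,0,0.02],[0,0,0,14,0,0,0.02],[0,0,0,18,0,0,0.02],[0,0,0,22,0,0,0.02],[0,0,0,26,0,0,0.02],[0,0,0,30,0,0,0.02],[0,0,0,33,0,0,0.02],[0,0,0,35,0,0,0.02],[0,0,0,35,0,0,0.02]]]}}

```text
time_s: 12.55
position: [0.5697, -0.0313, 0.1206]
tcp_rot: [[0.005, -0.027, 1.0], [-0.0, 1.0, 0.027], [-1.0, -0.0, 0.005]]
force: [3.9, 3.7, -2.9]
opening: 0.478
```

Run:
```python
from h import *
s=st()
```

```text
t 12.55 p [ 0.5697 -0.0313  0.1206] jaw 1.57 tilt 0.29 F [ 3.9  3.7 -2.9] M [ 0.54 -0.78  0.25] op 0.478 j [-14.4  33.8  95.5   0.1  50.4 -16. ]
```

>>> {"fn": "play_rows", "kwargs": {"rows": [[[0,0,0,3,0,0,0.02],[0,0,0,7,0,0,0.02],[0,0,0,11,0,0,0.02],[0,0,0,15,0,0,0.02],[0,0,0,18,0,0,0.02],[0,0,0,20,0,0,0.02],[0,0,0,20,0,0,0.02]]]}}

```text
time_s: 13.25
position: [0.5698, -0.0318, 0.1206]
tcp_rot: [[0.005, 0.316, 0.949], [-0.001, 0.949, -0.316], [-1.0, 0.001, 0.005]]
force: [5.0, 1.5, -4.8]
opening: 0.478
```

Run:
```python
from h import *
s=st();snap('wrist','w6.png');c=capture('scene');cv2.imwrite('pics/s6.png',cv2.resize(c['pixels'][170:290,270:420,::-1],(750,600),interpolation=cv2.INTER_CUBIC))
c=capture('top');cv2.imwrite('pics/t6.png',cv2.resize(c['pixels'][110:210,285:405,::-1],(720,600),interpolation=cv2.INTER_CUBIC))
```

```text
t 13.25 p [ 0.5698 -0.0318  0.1206] jaw -18.39 tilt 0.31 F [ 5.   1.5 -4.8] M [ 0.29 -0.89  0.26] op 0.478 j [-14.4  33.8  95.5   0.   50.4   4. ]
```

View pics/s6.png

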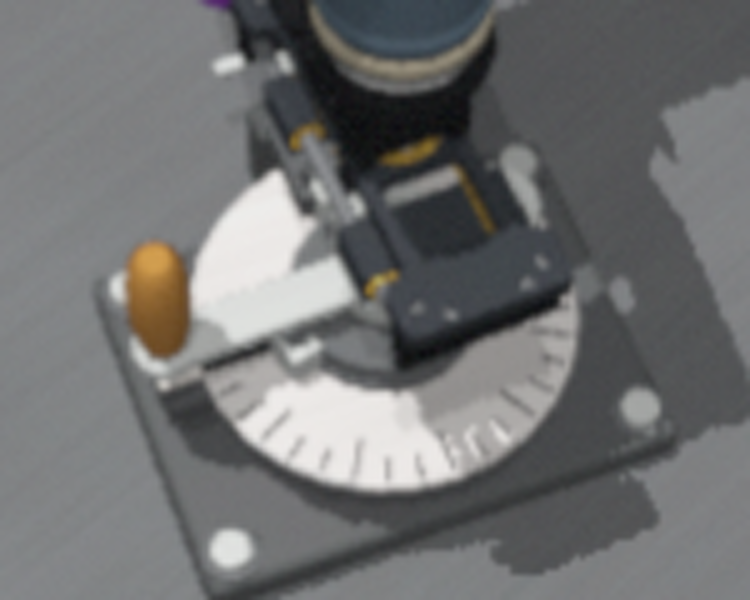

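View pics/t6.png

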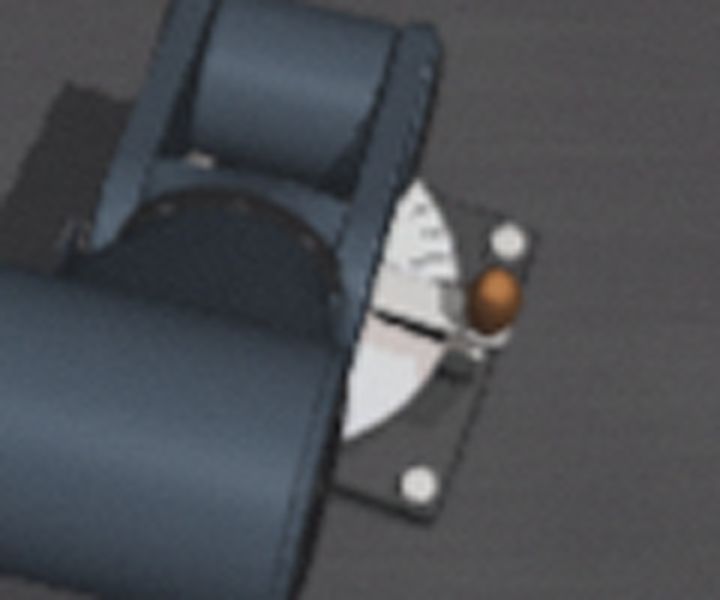

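View pics/w6.png

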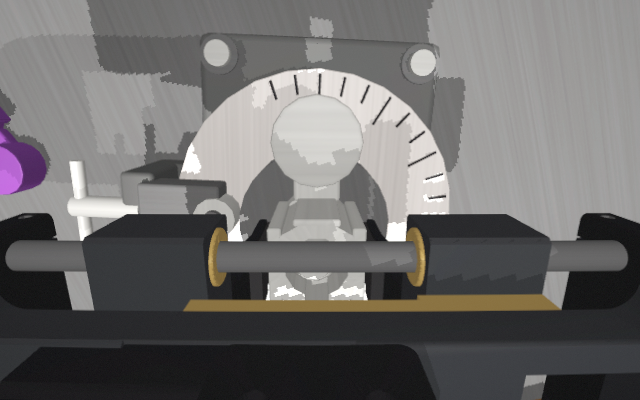

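Run:
```python
from h import *
a=lambda v:round(float(np.degrees(np.arctan2(v[1],v[0]))),2)
c=capture('wrist');S=capture('scene');T=capture('top')
z=.030
b=[atz(c,u,z) for u in [(217,53),(423,62)]]; print('wrist bolts',b,a(b[1]-b[0]))
w=atz(c,(317,140.5),.136);s=read_state();p=np.array(s['position']);R=np.array(s['tcp_rot']);print('weight tool',R.T@(w-p))
# bolts in the first images
A=lambda u,v:(285+u/4.615,170+v/4.615)
C=lambda u,v:(285+u/5,115+v/5)
# order: (-x-y),(+x-y),(+x+y),(-x+y)
for cc,l in [(S,[A(50,265),A(144,506),A(521,375),A(408,148)]),(T,[C(349,379),C(424,176),C(134,72),C(57,272)])]:
    P=[atz(cc,u,z)[:2] for u in l]; print(np.round(P,4),'x-edge',a(P[1]-P[0]),a(P[2]-P[3]),'y-edge',a(P[2]-P[1])-90,a(P[3]-P[0])-90,'centre',np.mean(P,0))
```

```text
wrist bolts [array([0.53555356, 0.09259734, 0.03      ]), array([0.67593005, 0.03962254, 0.03      ])] -20.68
weight tool [-1.53072717e-02  5.32063277e-02  5.54216408e-05]
[[ 0.4595 -0.101 ]
 [ 0.5981 -0.1536]
 [ 0.6726  0.0407]
 [ 0.5335  0.0937]] x-edge -20.77 -20.87 y-edge -20.980000000000004 -20.810000000000002 centre [ 0.56596361 -0.03004904]
[[ 0.4612 -0.1042]
 [ 0.6002 -0.1575]
 [ 0.6752  0.0387]
 [ 0.5358  0.0907]] x-edge -20.95 -20.45 y-edge -20.92 -20.939999999999998 centre [ 0.56807852 -0.03308122]
```

The base bolts give a bender yaw of −20.85°, so zero lies at −110.85°. The crank is at −108.4°, so it needs another 2.4°.

>>> {"fn": "play_rows", "kwargs": {"rows": [[[0,0,0,1,0,0,0.02],[0,0,0,2,0,0,0.02],[0,0,0,2.4,0,0,0.02],[0,0,0,2.4,0,0,0.02],[0,0,0,2.4,0,0,0.02]]]}}

```text
time_s: 14.05
position: [0.5699, -0.0319, 0.1207]
tcp_rot: [[0.005, 0.354, 0.935], [-0.001, 0.935, -0.354], [-1.0, 0.001, 0.005]]
force: [5.1, 0.3, -4.4]
opening: 0.48
```

Run:
```python
from h import *
s=st()
```

```text
t 14.05 p [ 0.5699 -0.0319  0.1207] jaw -20.74 tilt 0.32 F [ 5.1  0.3 -4.4] M [ 0.27 -0.91  0.42] op 0.48 j [-14.4  33.8  95.5   0.   50.4   6.3]
```

I'll relieve the 5 N side load, then open.

>>> {"fn": "play_rows", "kwargs": {"rows": [[[0,0.0003,0.001,0,0,0,0.02],[0,0.0006,0.002,0,0,0,0.02],[0,0.0006,0.002,0,0,0,0.02]]]}}

```text
time_s: 14.35
position: [0.5699, -0.0319, 0.1206]
tcp_rot: [[0.001, 0.355, 0.935], [-0.001, 0.935, -0.355], [-1.0, -0.0, 0.001]]
force: [2.2, 0.6, -0.4]
opening: 0.478
```

Run:
```python
from h import *
s=st()
```

```text
t 14.35 p [ 0.5699 -0.0319  0.1206] jaw -20.8 tilt 0.06 F [ 2.2  0.6 -0.4] M [ 0.04 -0.39  0.37] op 0.478 j [-14.4  33.9  95.3  -0.   50.7   6.4]
```

>>> {"fn": "play_rows", "kwargs": {"rows": [[[0,0,0.0008,0,0,0,0.044],[0,0,0.0008,0,0,0,0.05],[0,0,0.0008,0,0,0,0.06],[0,0,0.0008,0,0,0,0.075],[0,0,0.0008,0,0,0,0.087],[0,0,0.0008,0,0,0,0.087],[0,0,0.0008,0,0,0,0.087]]]}}

```text
time_s: 15.05
position: [0.5702, -0.0319, 0.12]
tcp_rot: [[-0.0, 0.356, 0.934], [0.0, 0.934, -0.356], [-1.0, -0.0, -0.0]]
force: [-0.7, -0.1, 0.1]
opening: 0.939
```

>>> {"fn": "play_rows", "kwargs": {"rows": [[[-0.005,0,0,0,0,0,0.087],[-0.015,0,0,0,0,0,0.087],[-0.04,0,0,0,0,0,0.087],[-0.08,0,0,0,0,0,0.087],[-0.12,0,0,0,0,0,0.087],[-0.15,0,0,0,0,0,0.087],[-0.16,0,0,0,0,0,0.087],[-0.16,0,0,0,0,0,0.087]]]}}

```text
time_s: 15.85
position: [0.5711, -0.032, 0.2821]
tcp_rot: [[0.004, 0.356, 0.935], [-0.001, 0.935, -0.356], [-1.0, 0.001, 0.004]]
force: [0.8, -0.9, -1.3]
opening: 1.001
```

Run:
```python
from h import *
s=st();snap('wrist','w7.png');c=capture('scene');cv2.imwrite('pics/s7.png',cv2.resize(c['pixels'][170:290,270:420,::-1],(750,600),interpolation=cv2.INTER_CUBIC))
```

```text
t 15.85 p [ 0.5711 -0.032   0.2821] jaw -20.84 tilt 0.26 F [ 0.8 -0.9 -1.3] M [-0.05 -0.06  0.01] op 1.001 j [-14.4  22.3  85.9  -0.   71.6   6.4]
```

View pics/s7.png

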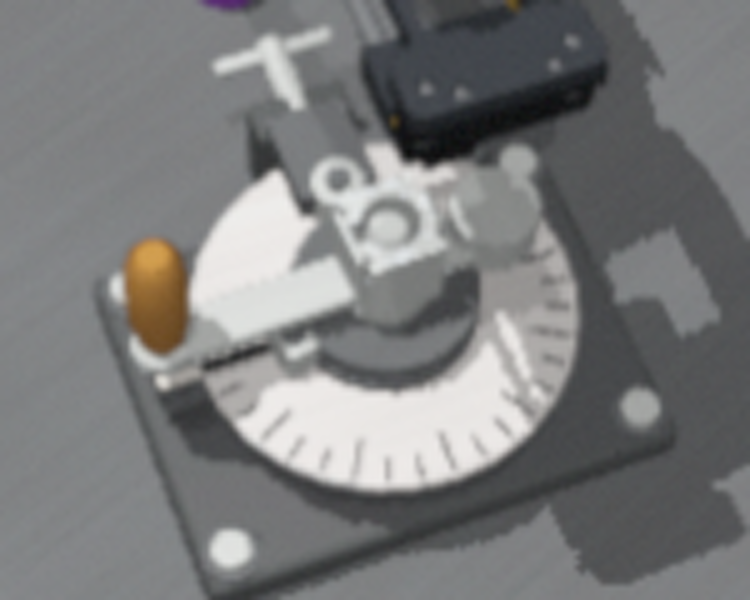

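View pics/w7.png

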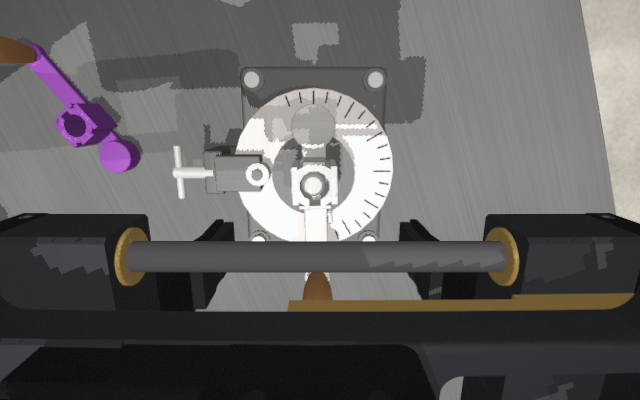

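Released, and the hub looks level on the collar. I'll move the wrist camera over the arm and zero mark for the angle check.

>>> {"fn": "play_rows", "kwargs": {"rows": [[[-0.02,-0.04,0,0,0,0,0.087],[-0.03,-0.08,0,0,0,0,0.087],[-0.04,-0.12,0,0,0,0,0.087],[-0.04,-0.15,0,0,0,0,0.087],[-0.04,-0.15,0,0,0,0,0.087],[-0.04,-0.15,0,0,0,0,0.087]]]}}

```text
time_s: 16.55
position: [0.5158, -0.1719, 0.318]
tcp_rot: [[-0.004, 0.358, 0.934], [0.003, 0.934, -0.358], [-1.0, 0.001, -0.004]]
force: [0.6, -0.5, -0.0]
opening: 1.0
```

```bash
python3 - <<'E'
from h import *
s=st();c=snap('wrist','w8.png')
E
python3 -c "
import cv2;i=cv2.imread('pics/w8.png');cv2.imwrite('pics/w8b.png',cv2.resize(i[0:240,200:440],(600,600),interpolation=cv2.INTER_CUBIC))"
```

```text
t 16.55 p [ 0.5158 -0.1719  0.318 ] jaw -20.96 tilt 0.26 F [ 0.6 -0.5 -0. ] M [-0.03 -0.1   0.01] op 1.0 j [-30.2  18.2  86.5   0.   75.6  -9.3]
```

View pics/w8b.png

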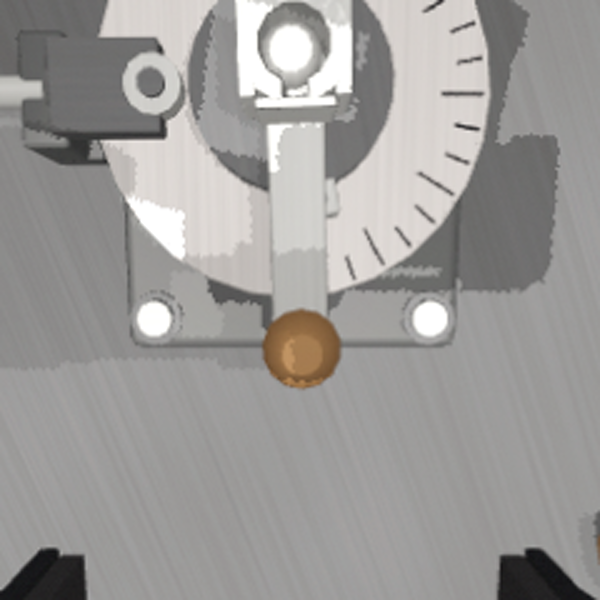

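Run:
```python
from h import *
a=lambda v:round(float(np.degrees(np.arctan2(v[1],v[0]))),2)
c=capture('wrist');W=lambda u,v:(200+u/2.5,v/2.5)
b=[atz(c,W(*u),.03) for u in [(154,320),(430,320)]];print('bolts',b,a(b[1]-b[0])-90)
q=[atz(c,W(*u),.12) for u in [(296,130),(299.5,300)]];print('arm',q,a(q[1]-q[0]))
t=atz(c,W(293,48),.148);h=atz(c,W(294,92),.154);g=atz(c,W(302,350),.196);print('tip',t,'grip',g,'dir tip->grip',a(g-t), 'tip->arm end',a(q[1]-t))
g0=cv2.cvtColor(c['pixels'],cv2.COLOR_RGB2GRAY)
for v in (130,200,280,300): print(v,[int(x) for x in g0[int(v/2.5),302:338]])
ax=np.array([.567,-.0316])
for y in (-110.85,-108.85,-112.85):
    d=np.array([np.cos(np.radians(y)),np.sin(np.radians(y))]);n=np.array([-d[1],d[0]])
    print(y,[((proj(c,[*(ax+d*r+n*s),.12])-[200,0])*2.5).round(0).tolist() for r in (30,85) for s in (-.012,.012)])
```

```text
bolts [array([ 0.46132272, -0.10271789,  0.03      ]), array([ 0.60111696, -0.15600998,  0.03      ])] -110.87
arm [array([ 0.56200465, -0.05406368,  0.12      ]), array([ 0.53902491, -0.11881946,  0.12      ])] -109.54
tip [ 0.56945472 -0.03114784  0.148     ] grip [ 0.53404358 -0.13310107  0.196     ] dir tip->grip -109.15 tip->arm end -109.14
130 [158, 147, 144, 142, 170, 234, 255, 255, 255, 255, 255, 247, 207, 206, 206, 207, 207, 208, 209, 210, 209, 209, 208, 208, 208, 207, 199, 171, 113, 115, 113, 115, 115, 113, 115, 117]
200 [193, 194, 192, 191, 189, 174, 187, 206, 206, 206, 206, 206, 208, 207, 207, 207, 209, 209, 208, 209, 210, 210, 208, 208, 208, 210, 207, 183, 156, 195, 209, 207, 193, 193, 217, 216]
280 [189, 192, 191, 188, 190, 186, 169, 169, 181, 180, 182, 182, 181, 182, 182, 180, 181, 182, 181, 180, 182, 184, 183, 181, 179, 181, 181, 176, 182, 217, 218, 219, 218, 219, 218, 218]
300 [86, 87, 88, 90, 90, 91, 113, 163, 178, 180, 180, 181, 180, 180, 180, 180, 180, 182, 181, 179, 181, 182, 181, 180, 177, 179, 181, 178, 155, 103, 105, 105, 105, 111, 138, 160]
-110.85 [[291.0, 2515.0], [293.0, 2515.0], [291.0, 2504.0], [292.0, 2504.0]]
-108.85 [[364.0, 2513.0], [366.0, 2513.0], [364.0, 2502.0], [365.0, 2502.0]]
-112.85 [[217.0, 2513.0], [219.0, 2513.0], [219.0, 2503.0], [219.0, 2503.0]]
```

Run:
```python
from h import *
c=capture('scene')
for nm,ax in (('S',np.array([.566,-.030])),('mean',np.array([.567,-.0316]))):
  for y in (-110.85,-108.5,-106.5):
    d=np.array([np.cos(np.radians(y)),np.sin(np.radians(y))]);n=np.array([-d[1],d[0]])
    print(nm,y,[((proj(c,[*(ax+d*r+n*s),.12])-[270,170])*5).round(0).tolist() for r in (.03,.085) for s in (-.012,.012)])
im=cv2.resize(c['pixels'][190:260,270:360,::-1],(800,622),interpolation=cv2.INTER_CUBIC)[:600]
f=800/90
ax=np.array([.566,-.030])
for y,col in ((-110.85,(0,0,255)),(-107.85,(0,200,0))):
    d=np.array([np.cos(np.radians(y)),np.sin(np.radians(y))]);n=np.array([-d[1],d[0]])
    for s in (-.012,.012):
        p=[tuple(int(k) for k in (proj(c,[*(ax+d*r+n*s),.12])-[270,190]+.5)*f) for r in (.024,.1)]
        cv2.line(im,p[0],p[1],col,1)
cv2.imwrite('pics/s8.png',im)
```

```text
S -110.85 [[315.0, 253.0], [334.0, 296.0], [201.0, 290.0], [219.0, 334.0]]
S -108.5 [[315.0, 255.0], [336.0, 298.0], [202.0, 297.0], [222.0, 340.0]]
S -106.5 [[315.0, 257.0], [338.0, 299.0], [204.0, 302.0], [226.0, 345.0]]
mean -110.85 [[314.0, 256.0], [333.0, 299.0], [200.0, 293.0], [217.0, 338.0]]
mean -108.5 [[314.0, 259.0], [335.0, 301.0], [201.0, 300.0], [221.0, 344.0]]
mean -106.5 [[314.0, 261.0], [336.0, 303.0], [203.0, 306.0], [225.0, 349.0]]
```

View pics/s8.png

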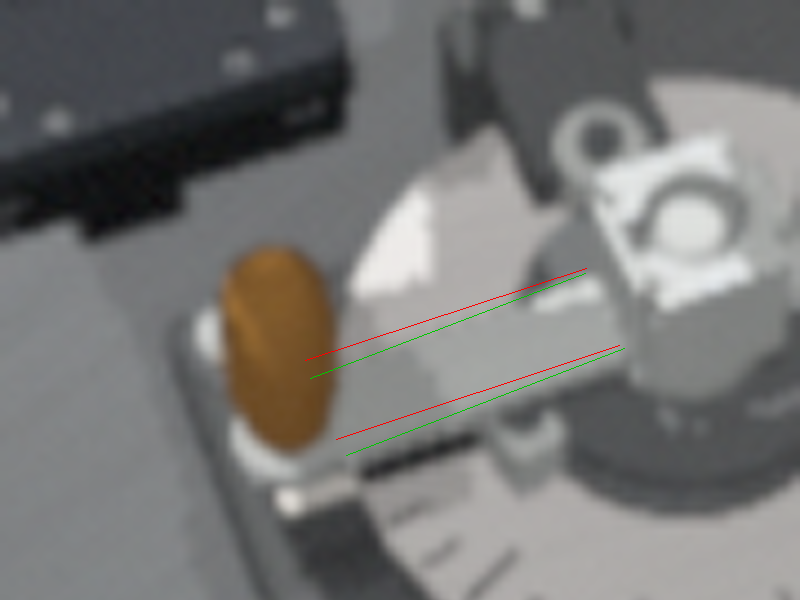

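The checks agree that the arm is about 1.3–2.5° short of zero, with the hub sitting 1.5 mm to one side in its play. That's worth correcting: I'll re-grip, nudge clockwise, back off the key load, centre and release.

Run:
```python
from h import *
print(move((.5692,-.0318,.24),-19.8)); print(move((.5692,-.0318,.121),-19.8))
```

```text
(array([ 7.900e-02,  1.485e-01, -1.000e-04]), array([-0.98, -0.14, -0.05]))
(array([0.198 , 0.1484, 0.0002]), array([-0.98, -0.14, -0.05]))
```

>>> {"fn": "play_rows", "kwargs": {"rows": [[[0.01,0.035,0,-0.5,0,0,0.087],[0.02,0.075,0,-1,0,0,0.087],[0.03,0.115,0,-1,0,0,0.087],[0.04,0.14,0,-1,0,0,0.087],[0.05,0.1485,0,-1,0,0,0.087],[0.07,0.1485,0,-1,0,0,0.087],[0.1,0.1485,0,-1,0,0,0.087],[0.14,0.1485,0,-1,0,0,0.087],[0.17,0.1485,0,-1,0,0,0.087],[0.19,0.1485,0,-1,0,0,0.087],[0.198,0.1485,0,-1,0,0,0.087],[0.198,0.1485,0,-1,0,0,0.087]]]}}

```text
time_s: 17.9
position: [0.5689, -0.0332, 0.1209]
tcp_rot: [[-0.003, 0.339, 0.941], [0.0, 0.941, -0.339], [-1.0, -0.0, -0.003]]
force: [-0.3, 0.1, 0.8]
opening: 1.003
```

>>> {"fn": "play_rows", "kwargs": {"rows": [[[0,0,0,0,0,0,0.05],[0,0,0,0,0,0,0.04],[0,0,0,0,0,0,0.03],[0,0,0,0,0,0,0.02],[0,0,0,0,0,0,0.02],[0,0,0,0,0,0,0.02],[0,0,0,0,0,0,0.02]]]}}

```text
time_s: 18.6
position: [0.5693, -0.0331, 0.1222]
tcp_rot: [[-0.001, 0.339, 0.941], [0.0, 0.941, -0.339], [-1.0, -0.0, -0.001]]
force: [-1.7, 1.4, 0.9]
opening: 0.477
```

Run:
```python
from h import *
st()
```

```text
t 18.6 p [ 0.5693 -0.0331  0.1222] jaw -19.84 tilt 0.06 F [-1.7  1.4  0.9] M [0.14 0.34 0.05] op 0.477 j [-14.5  33.8  95.2   0.   51.1   5.3]
```

>>> {"fn": "play_rows", "kwargs": {"rows": [[[0,0,0,1,0,0,0.02],[0,0,0,2,0,0,0.02],[0,0,0,3,0,0,0.02],[0,0,0,3.5,0,0,0.02],[0,0,0,3.5,0,0,0.02]]]}}

```text
time_s: 19.1
position: [0.5694, -0.0334, 0.1222]
tcp_rot: [[-0.001, 0.397, 0.918], [-0.0, 0.918, -0.397], [-1.0, -0.0, -0.001]]
force: [-2.8, -1.1, 3.9]
opening: 0.479
```

Run:
```python
from h import *
st()
```

```text
t 19.1 p [ 0.5694 -0.0334  0.1222] jaw -23.36 tilt 0.05 F [-2.8 -1.1  3.9] M [-0.1   0.52  0.31] op 0.479 j [-14.6  33.8  95.2  -0.   51.    8.8]
```

>>> {"fn": "play_rows", "kwargs": {"rows": [[[0,0,0,-1,0,0,0.02],[0,0,-0.0005,-2,0,0,0.02],[0,0,-0.001,-2,0,0,0.02],[0,0,-0.001,-2,0,0,0.02]]]}}

```text
time_s: 19.5
position: [0.5692, -0.0331, 0.1222]
tcp_rot: [[0.001, 0.364, 0.931], [-0.0, 0.931, -0.364], [-1.0, 0.0, 0.001]]
force: [-1.0, -1.2, 4.9]
opening: 0.48
```

Run:
```python
from h import *
st()
```

```text
t 19.5 p [ 0.5692 -0.0331  0.1222] jaw -21.36 tilt 0.06 F [-1.  -1.2  4.9] M [-0.23  0.35  0.02] op 0.48 j [-14.5  33.8  95.3  -0.   50.9   6.8]
```

The moment is now zero and the hub is lightly pressed on the collar. I'll release and look again.

>>> {"fn": "play_rows", "kwargs": {"rows": [[[0,0,0,0,0,0,0.044],[0,0,0,0,0,0,0.05],[0,0,0,0,0,0,0.06],[0,0,0,0,0,0,0.075],[0,0,0,0,0,0,0.087],[0,0,0,0,0,0,0.087],[0,0,0,0,0,0,0.087]]]}}

```text
time_s: 20.2
position: [0.5689, -0.0329, 0.122]
tcp_rot: [[0.0, 0.364, 0.931], [0.0, 0.931, -0.364], [-1.0, 0.0, 0.0]]
force: [-0.0, -0.5, -0.0]
opening: 0.932
```

>>> {"fn": "play_rows", "kwargs": {"rows": [[[-0.005,0,0,0,0,0,0.087],[-0.02,0,0,0,0,0,0.087],[-0.06,0,0,0,0,0,0.087],[-0.1,0,0,0,0,0,0.087],[-0.14,0,0,0,0,0,0.087],[-0.17,-0.03,0,0,0,0,0.087],[-0.19,-0.07,0,0,0,0,0.087],[-0.2,-0.11,0,0,0,0,0.087],[-0.2,-0.14,0,0,0,0,0.087],[-0.2,-0.15,0,0,0,0,0.087],[-0.2,-0.15,0,0,0,0,0.087],[-0.2,-0.15,0,0,0,0,0.087]]]}}

```text
time_s: 21.4
position: [0.5142, -0.1716, 0.3218]
tcp_rot: [[-0.0, 0.364, 0.931], [0.001, 0.931, -0.364], [-1.0, 0.001, -0.001]]
force: [1.2, -0.3, -1.2]
opening: 0.998
```

Run:
```python
from h import *
s=st();c=snap('wrist','w9.png');i=c['pixels'][:,:,::-1]
cv2.imwrite('pics/w9b.png',cv2.resize(i[0:240,200:440],(600,600),interpolation=cv2.INTER_CUBIC))
g0=cv2.cvtColor(c['pixels'],cv2.COLOR_RGB2GRAY)
for v in (52,60,80,100,112,120): print(v,[int(x) for x in g0[v,300:340]])
```

```text
t 21.4 p [ 0.5142 -0.1716  0.3218] jaw -21.35 tilt 0.08 F [ 1.2 -0.3 -1.2] M [-0.07 -0.09  0.02] op 0.998 j [-30.3  17.7  86.5   0.1  75.8  -9. ]
52 [160, 161, 160, 149, 147, 147, 180, 245, 255, 255, 255, 254, 246, 207, 207, 207, 207, 207, 208, 209, 210, 209, 209, 209, 208, 208, 208, 203, 176, 123, 116, 115, 115, 115, 114, 115, 115, 115, 115, 116]
60 [160, 161, 152, 148, 148, 147, 175, 244, 255, 224, 206, 206, 206, 208, 207, 206, 207, 208, 208, 209, 210, 210, 209, 208, 208, 208, 208, 203, 177, 122, 117, 116, 115, 114, 115, 113, 116, 115, 116, 116]
80 [192, 194, 192, 194, 192, 187, 173, 186, 206, 206, 206, 206, 206, 208, 207, 207, 207, 208, 209, 208, 209, 211, 210, 209, 207, 208, 210, 205, 181, 170, 208, 210, 205, 197, 211, 217, 216, 215, 217, 217]
100 [190, 190, 191, 192, 191, 189, 186, 175, 197, 191, 192, 195, 207, 207, 204, 192, 190, 183, 183, 182, 186, 193, 184, 182, 181, 181, 184, 181, 178, 203, 217, 217, 217, 219, 218, 218, 217, 217, 219, 219]
112 [189, 188, 188, 191, 192, 189, 183, 161, 175, 181, 180, 182, 180, 181, 181, 180, 181, 182, 182, 180, 182, 183, 184, 181, 179, 180, 182, 180, 154, 130, 203, 217, 217, 219, 219, 218, 217, 218, 219, 220]
120 [138, 129, 101, 137, 129, 91, 100, 139, 174, 180, 179, 180, 180, 180, 180, 180, 180, 181, 180, 180, 181, 182, 181, 181, 178, 179, 181, 179, 157, 104, 105, 105, 104, 125, 160, 160, 160, 160, 160, 160]
```

View pics/w9b.png

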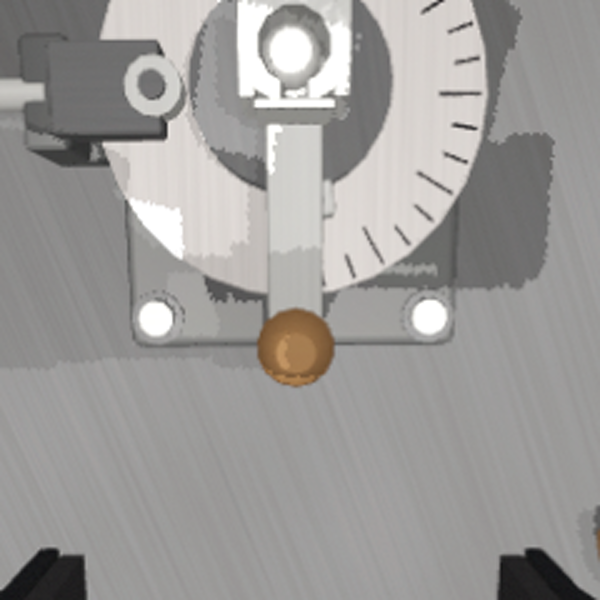

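Run:
```python
from h import *
a=lambda v:round(float(np.degrees(np.arctan2(v[1],v[0]))),2)
c=capture('wrist')
W=lambda u,v:(200+u/2.5,v/2.5)
b=[atz(c,W(*u),.03) for u in [(156,318),(428.5,317)]];print('zero by bolts',a(b[1]-b[0])-90)
q=[atz(c,u,.12) for u in [(317.3,52),(317.9,120)]];print('arm',a(q[1]-q[0]))
m=(b[0]+b[1])/2;z=np.radians(-110.87);n=np.array([-np.sin(z),np.cos(z)]);d=np.array([np.cos(z),np.sin(z)])
print('lateral mm off zero line', [round(float((p-m)[:2]@n)*1000,2) for p in q],'tip',((atz(c,W(292,50),.148)-m)[:2]@n*1000).round(2))
S=capture('scene');
for k in ['mallet','doming_block','stake_anvil']: print(k,[(round(t['p'],2),t['at']) for t in trace('scene',k)][:2])
st()
```

```text
zero by bolts -111.09
arm -110.72
lateral mm off zero line [0.97, 1.15] tip 0.61
mallet [(0.88, [275.9, 371.6]), (0.26, [409.1, 146.0])]
doming_block [(0.91, [406.8, 147.9]), (0.65, [484.1, 191.6])]
stake_anvil [(0.97, [485.0, 194.1])]
t 21.7 p [ 0.5145 -0.1716  0.3219] jaw -21.27 tilt 0.03 F [-0.5 -0.9 -0.2] M [-0.04 -0.09  0.03] op 1.0 j [-30.3  17.8  86.5   0.   75.8  -9. ]
```

```bash
python3 -c "
from rig import *
print(hand_in())"
```

```text
the job is handed in; nothing more can be done
None
```

The steel crank is back on the spindle, seated on the collar, with its arm at the zero mark. I let go and handed the job in at about 22 s of the 72 s allowed.

- **Fitting:** I gripped the crank by its hub flats and turned it to the key direction read off the clamp block, about 78° anticlockwise of zero. It slid over the key without resistance. The collar took its weight with the underside at 110 mm, which is home.
- **Winding:** Turning it clockwise took 0.25–0.4 N·m at the wrist, in line with the spindle's 0.4 N·m drag.
- **Correction:** After the first release, the camera checks showed the arm about 1.3–2.5° short of zero. I gripped it again, nudged it round, eased off the load on the key and released it.
- **Last checks:** The wrist camera put the arm at −110.7°, against a zero direction of −110.9° to −111.1°. The arm's centre line is about 1 mm from the zero line. The tool is clear above and touching nothing.
- **Other items:** The doming block, mallet and stake anvil were still where they started in the scene picture, within a few pixels.

All checks agreed after the correction. I did not measure the hub's height again after the second release. In the pictures it looks level, and the gripper was pressing it lightly down onto the collar just before I let go.

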